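# Isolate the mitre saw and clear its bed

### The arm

A 7-joint arm with a two-finger parallel gripper is mounted at the origin on the work surface. World frame = base frame: x ahead of the robot, y to its left, z up, the work surface at z = 0. Lengths are in m, angles in degrees, forces in N, time in s.
With the tool pointing down it reaches from about 0.35 to 0.9 m from the base axis. Payload 19.9 kg.
Tool frame: the origin (TCP) lies at the very end of the fingers, on their centre line; the grasp point (between the pads) lies 19 mm behind it; z points along the fingers, y is the direction in which the jaws open and shut (so a half turn about z gives the same grasp; the last joint's range is limited). The gripper opens to 85 mm and grips with 20 to 120 N. Pads are 22 mm wide; open, the fingers measure 114 mm over their backs; the gripper's body (76 mm by 85 mm) begins 54 mm behind the grasp point. The pads swing forward as they close: fully open they stand 13 mm farther back than shut.
Start: joints at [65.117, 23.915, -0.59, 92.452, 0.269, 63.638, -3.037], TCP at [0.239, -0.577, 0.231] pointing down, gripper open.
Joint ranges: [-161.28, 161.28], [-22.2, 115.67], [-73.04, 71.86], [3.21, 147.25], [-68.34, 248.33], [10.77, 114.83], [-161.83, 161.83]. Speed limits (degrees/s): [108.29, 108.29, 136.94, 136.94, 172.46, 172.46, 172.46].

### API

Orientations are given as a 3x3 rotation matrix whose columns are the frame's x, y, z axes.
In Python, from plant import bot, claw, kinematics, telemetry, vision, job_done, finder gives the robot as it stands. Calls block until the motion is done:
- bot.move_ptp(position, orientation): joint-space move of the TCP to a pose.
- bot.move_l(position, rot=None, velocity=0.15, until_force=None): straight line of the TCP; rot=None keeps the orientation; velocity is the mean speed in m/s. With until_force (N) it stops when the force on the tool has changed by that much, and returns True; else False.
- bot.goto_joints(angles): joint-space move.
- claw.command_gripper(opening, force=None): finger opening in m; force is the grip in N (None keeps the last); returns when the fingers have stopped.
- bot.pause(seconds).
- kinematics.solve_ik(position, orientation): joint angles nearest the present ones, or None.
- telemetry.get_obs(): the state.
- vision.snapshot(name): name is "scene" or "top" or "wrist"; returns a dict with "pixels" (400x640x3 uint8, blue, green, red), "depth" (400x640 float32, m along the optical axis (not along the pixel's ray), 0 where there is no reading), "intrinsics" (3x3 intrinsics, pixels), "camera_from_world" (4x4, takes a point from world to camera coordinates); the wrist camera has in their place "mount" (4x4, takes a point from camera to tool coordinates, whose origin is the TCP and whose axes are the flange's). Camera axes: x right, y up, looking along -z (the intrinsics and any distortion apply to the point x, -y, -z); pixel columns grow to the right and rows downward; lengths in m; the calibration is good to about 2 mm. A picture is of the moment at which its call begins: read the wrist's pose just before it.
A pose or a line that the arm cannot do raises bot.IKError and nothing moves.
- job_done(): hands the job in, once; it reports no verdict.
Trained networks look in the newest picture that a camera, given by its name, has taken for a name from the list of things; names that differ only in an ending like _2 or _b are one class to them, and where a whole thing is asked for, a point or a joint stands for the part that bears it (a point fixed in the world has none). Each returns a list of dicts, best first, with "p" (0 to 1); they miss things now and then, are a little off and sometimes report something else, mostly with a low value. They report only what shows in the picture. A call takes as long as a camera call. They do not tell look-alikes from the thing itself.
- finder.look_for(camera, thing): "pixel" ([column, row] in pixels, amid what is visible of it).
- finder.pinpoint(camera, thing): "pixel" ([column, row] in pixels: a listed point, or the origin of a listed thing).
The state is a dict: "time_s": time; "joint_positions": joint angles; "joint_velocities": joint speeds; "effort": joint torques, N m; "position": TCP position; "orientation": TCP orientation; "wrist_force": force on the tool from outside, world axes, zero at the start; "torque": the same for the moment, N m; "opening": finger opening in m.
Only numpy, scipy, OpenCV 4.12 (cv2) and the standard library are available. Lean on these libraries where they do the work, as an engineer would, in place of code of your own. Each camera call takes 0.05 s, during which the arm holds its last target.

### The job

Turn the mitre saw's power isolator off; then use the scraper block to wipe all five wood offcuts off the saw's side bed into the green bin at its end. Keep the gripper off the offcuts and lose none over the front edge. Then stand the block back upright on its black mat, set down rather than dropped, and leave everything else on the bench where it is.

Things in the scene. Friction and masses are not known exactly. Their poses are not given: they have to be found in the camera images.
- bed (a point): the mitre saw's side bed, a flat grey board 110 mm above the bench (fixed; place and yaw vary). Point on its top surface: x square to the fence, away from the robot; y along the bed towards the saw; z up. Clear top: x from -80 mm (open front edge, no lip) to +80 mm (fence), y from -220 mm (open end, where the bin begins) to +180 mm (saw end). The saw's low table goes on from y = +190 mm
- fence (a point): aluminium fence along the bed's far side, 25 mm thick, 40 mm above the bed; point on the top edge of its face, at x = +80 mm from bed, same axes. A stop block behind the face stands up to 66 mm above the bed. Beside the bed, the saw's own fence (from y = +197 mm) stands 80 mm above the bed and its tall head (310 mm) begins at y = +370 mm
- bin (a point): green open offcut bin fixed against the end of the bed; the point is the centre of its inner floor, axes as bed. Inside 200 mm (x) by 140 mm (y), floor 106 mm and rim 20 mm below the bed's top. Its centre lies 297 mm from bed in -y and 10 mm in -x
- chip1: loose batten offcut, plain bar 70 x 28 x 20 mm, pale wood (22 to 34 g), lying flat somewhere on the bed; origin at its centre, x along its length, z up
- chip2: loose batten offcut with one end mitred at about 45 degrees, 70 x 26 x 22 mm, brown wood (22 to 34 g), lying flat somewhere on the bed; origin at its centre, x along its length, z up
- chip3: loose triangular mitre offcut, long side 70, depth 29, 20 mm thick, pale wood (22 to 34 g), lying flat somewhere on the bed; origin at its centre, x along its length, z up
- chip4: loose thin slat offcut 66 x 24 x 8 mm, dark wood (11 to 17 g), lying flat somewhere on the bed; origin at its centre, x along its length, z up
- chip5: loose batten offcut 60 x 28 x 14 mm, brown wood (22 to 34 g), lying flat somewhere on the bed; origin at its centre, x along its length, z up
- block: scraper block: orange plastic foot 36 (x) x 140 (y) x 14 mm, wooden body 30 mm thick above it, and on top a wooden grip rib 24 mm thick (x), 96 mm long (y), 40 mm high; 82 mm tall in all, 0.25 to 0.42 kg. Origin at its centre, 41 mm above its underside; z up. The rib runs from 1 to 41 mm above the origin: pinch it across its 24 mm from above. It starts upright on the black mat
- mat: thin black rubber mat on the bench, the scraper block's place, 90 (x) x 180 (y) x 4 mm; origin under its centre, on the bench. Fixed; its place varies, and it may change places with the isolator
- isolator (a joint): the saw's rotary power isolator: 0 = on (red handle in line with the box's long side), 1.571 = off (handle across the box); it starts on. Grows counter-clockwise seen from above, so off is a quarter turn counter-clockwise. An over-centre spring (peak about 0.1 N m) snaps it to the nearer end once past the middle, and it stops there
- isolator_grip (a point): on the turning axis of the isolator's red handle, half-way up its bar, 97 mm above the bench; turns with the handle: x along the bar (to its pointer end), y across it, z up. Bar 66 mm long, 20 mm thick, 32 mm high, its top 16 mm above this point. Below it a grey box 100 x 130 mm, 70 mm high with a yellow top plate, fixed on the bench; place and yaw vary
- glue: yellow glue bottle, 190 mm tall, 64 mm wide; origin under its base; leave alone
- mug: blue mug, 95 mm tall; origin under its base; leave alone
- tape: black tape measure, 72 x 46 x 66 mm; origin under its base; leave alone
- square: try square lying flat, wooden stock 110 mm, steel blade 150 mm; origin under the stock; leave alone
- clamp: steel F-clamp lying flat, 260 mm bar, red handle; origin under the middle of the bar; leave alone
- battens: small pile of three wooden battens, 290 x 95 x 40 mm; origin under its centre; leave alone
Things that resemble listed ones, but are neither listed nor needed, are in the scene too. Of the things that look like the mat, take the one that is farthest to the robot's left at the start. What is shaped like the chip3 but pink is not meant.

How it is judged (in metres and radians):
On the way, in this order (a step that is already met when the one before it is completed fails the run):
1. the isolator is off (value of joint isolator above 1.37 rad), for 0.2 s.
2. all five offcuts are in the bin, with the isolator off (value of joint isolator above 1.37 rad and x of chip1 in the frame of bin between -0.1 and 0.1 m and y of chip1 in the frame of bin between -0.07 and 0.07 m and z of chip1 in the frame of bin between -0.01 and 0.086 m and x of chip2 in the frame of bin between -0.1 and 0.1 m and y of chip2 in the frame of bin between -0.07 and 0.07 m and z of chip2 in the frame of bin between -0.01 and 0.086 m and x of chip3 in the frame of bin between -0.1 and 0.1 m and y of chip3 in the frame of bin between -0.07 and 0.07 m and z of chip3 in the frame of bin between -0.01 and 0.086 m and x of chip4 in the frame of bin between -0.1 and 0.1 m and y of chip4 in the frame of bin between -0.07 and 0.07 m and z of chip4 in the frame of bin between -0.01 and 0.086 m and x of chip5 in the frame of bin between -0.1 and 0.1 m and y of chip5 in the frame of bin between -0.07 and 0.07 m and z of chip5 in the frame of bin between -0.01 and 0.086 m), for 0.2 s.
At the end, for the whole second after the job is handed in: Isolator off (over 1.37 rad); all five offcuts' centres inside the bin (100 mm in x, 70 mm in y of its centre, below its rim), at rest; block upright (0.1 rad) on the mat, its centre within 40 mm across and 60 mm along of the mat's centre, released and at rest (all of step 2 and x of block in the frame of mat between -0.04 and 0.04 m and y of block in the frame of mat between -0.06 and 0.06 m and z of block in the frame of mat between 0.038 and 0.052 m and angle between block's own z axis and vertical below 0.1 rad and linear speed of each of chip1, chip2, chip3, chip4, chip5, block below 0.03 m/s); the robot touches nothing.
It fails at once if an offcut was moved (over 15 mm) while the isolator was still on (value of joint isolator below 0.8 rad and distance of any of chip1, chip2, chip3, chip4, chip5 from where it was at the start of the episode above 0.015 m).
It fails at once if the gripper or arm touched an offcut (over 0.5 N): they are to be wiped with the block (contact force between any of the fingers, the arm and chip1 above 0.5 N or contact force between any of the fingers, the arm and chip2 above 0.5 N or contact force between any of the fingers, the arm and chip3 above 0.5 N or contact force between any of the fingers, the arm and chip4 above 0.5 N or contact force between any of the fingers, the arm and chip5 above 0.5 N).
It fails at once if the block was dropped (moving over 0.7 m/s out of the gripper, a fall of about 25 mm) (linear speed of block above 0.7 m/s and contact force between the fingers and block below 0.05 N).
It fails at once if a thing that does not belong to the job was moved more than 30 mm (distance of any of glue, mug, tape, square, clamp, battens from where it was at the start of the episode above 0.03 m).
It also fails if it takes over 72 s, if anything falls off the work surface, if the arm or the gripper's body presses on something with over 40 N, if the wrist force passes 120 N, or if a joint passes its speed limit or range.

## Working session

There is one attempt and no reset: what is moved stays moved. The work goes in short steps, each a Python script; the robot and the scene stay as the last script left them, time stands still between calls to the robot, and variables do not carry over. Pictures are saved under pics/ and viewed, and the job is handed in when it is done.

```bash
ls; mkdir -p pics; python3 - <<'E'
from plant import bot, claw, kinematics, telemetry, vision, job_done, finder
import cv2
print(telemetry.get_obs()['time_s'])
for n in ['scene','top','wrist']:
    s=vision.snapshot(n); cv2.imwrite(f'pics/{n}0.png',s['pixels'])
    print(n,s['intrinsics'],s.get('camera_from_world'),s.get('mount'),[k for k in s])
print(telemetry.get_obs()['time_s'])
E
```

```text
pics
0.0
scene [[385.84819336   0.         323.74765315]
 [  0.         385.84819336 190.16265424]
 [  0.           0.           1.        ]] [[-0.47343556  0.88065128  0.01766587  0.34247165]
 [-0.68928507 -0.3828954   0.61504244  0.19836432]
 [ 0.54840209  0.27900614  0.78829609 -1.33607588]
 [ 0.          0.          0.          1.        ]] None ['pixels', 'depth', 'intrinsics', 'camera_from_world']
top [[453.83103369   0.         321.68469222]
 [  0.         453.83103369 195.33400568]
 [  0.           0.           1.        ]] [[-0.02456506 -0.99959826  0.01413774 -0.11928322]
 [ 0.99589751 -0.02323722  0.0874539  -0.48684601]
 [-0.08709024  0.01622805  0.99606824 -1.55828944]
 [ 0.          0.          0.          1.        ]] None ['pixels', 'depth', 'intrinsics', 'camera_from_world']
wrist [[334.2836251    0.         321.31498439]
 [  0.         334.2836251  195.82528763]
 [  0.           0.           1.        ]] None [[-2.90659207e-04  9.65245756e-01  2.61343730e-01  6.63574784e-02]
 [ 9.99998872e-01  6.65719054e-04 -1.34659290e-03  1.89397508e-04]
 [-1.47377459e-03  2.61343044e-01 -9.65244861e-01 -1.41872362e-01]
 [ 0.00000000e+00  0.00000000e+00  0.00000000e+00  1.00000000e+00]] ['pixels', 'depth', 'intrinsics', 'mount']
0.15
```

View pics/top0.png

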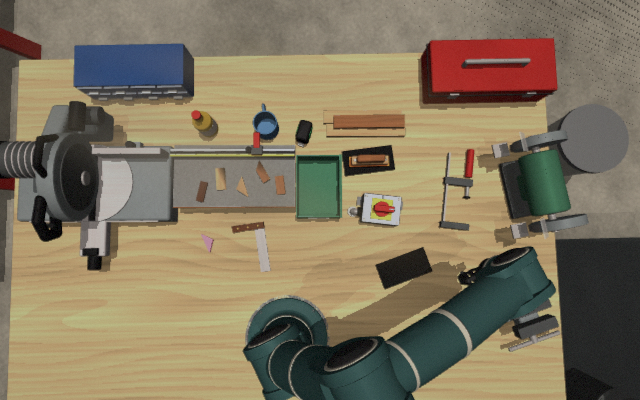

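View pics/scene0.png

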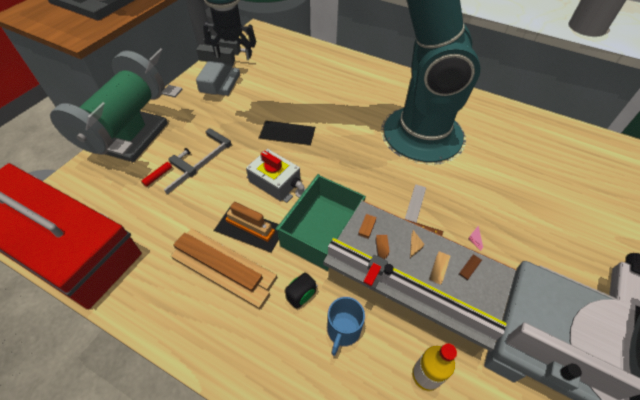

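The top view shows two black mats: A at (368,160) with the block on it, and B, which is empty, at (404,268). The robot's left is toward image left, so A is the mat meant. The chips are at about (203,190), (220,180), (243,186), (263,172) and (280,185), and the pink triangle at (208,242) is a decoy. The isolator is at (381,209).

```bash
cat > h.py <<'E'
from plant import bot, claw, kinematics, telemetry, vision, job_done, finder
import numpy as np, cv2
def world_map(s, T=None):
    K=s['intrinsics'];d=s['depth'];h,w=d.shape
    u,v=np.meshgrid(np.arange(w),np.arange(h))
    x=(u-K[0,2])/K[0,0]*d; y=-(v-K[1,2])/K[1,1]*d
    P=np.stack([x,y,-d,np.ones_like(d)],-1)
    if T is None: T=np.linalg.inv(s['camera_from_world'])
    return (P@T.T)[...,:3]
def pix2z(s,px,z,T=None):
    K=s['intrinsics']
    if T is None: T=np.linalg.inv(s['camera_from_world'])
    r=np.array([(px[0]-K[0,2])/K[0,0],-(px[1]-K[1,2])/K[1,1],-1.]); r=T[:3,:3]@r;o=T[:3,3]
    return o+r*(z-o[2])/r[2]
def wristT(o,s):
    T=np.eye(4);T[:3,:3]=o['orientation'];T[:3,3]=o['position'];return T@s['mount']
def down(yaw):  # tool y axis at yaw+90, tool x at yaw (rad), z down
    c,s=np.cos(yaw),np.sin(yaw)
    return np.array([[c,s,0],[s,-c,0],[0,0,-1.]])
E
python3 - <<'E'
from h import *
s=vision.snapshot('top')
W=world_map(s)
Z={'bed':.11,'fence':.15,'bin':.004,'chip1':.12,'chip2':.121,'chip3':.12,'chip4':.114,'chip5':.117,'block':.045,'mat':.0,'isolator_grip':.097}
for t in ['bed','fence','bin','chip1','chip2','chip3','chip4','chip5','block','mat','isolator_grip','isolator']:
    for r in finder.pinpoint('top',t)[:3]: 
        if r['p']>.2: print(t,np.round(r['pixel'],1),round(r['p'],2),np.round(pix2z(s,r['pixel'],Z.get(t,0.09)),3))
print(telemetry.get_obs()['orientation'].round(2))
cv2.imwrite('pics/crop0.png',cv2.resize(s['pixels'][120:300,160:440],None,fx=2.8,fy=2.8,interpolation=cv2.INTER_CUBIC))
# board: points at height 0.11
m=(abs(W[...,2]-.11)<.006)
hsv=cv2.cvtColor(s['pixels'],cv2.COLOR_BGR2HSV)
g=m&(hsv[...,1]<60)
g[:, :165]=0;g[:,300:]=0;g[:140]=0;g[230:]=0
pts=W[g][:,:2].astype(np.float32)
print(len(pts),cv2.minAreaRect(pts))
# yellow plate / red handle
rgn=np.zeros(g.shape,bool);rgn[185:235,345:415]=1
red=rgn&((hsv[...,0]<8)|(hsv[...,0]>172))&(hsv[...,1]>150)
p=W[red];print('red',len(p),p.mean(0),np.median(p[:,2]),cv2.minAreaRect(p[p[:,2]>.1][:,:2].astype(np.float32)))
# plate on box
b=rgn&(abs(W[...,2]-.07)<.006); print('box',cv2.minAreaRect(W[b][:,:2].astype(np.float32)))
rgn[:]=0;rgn[140:180,338:400]=1
for z0,z1 in((.003,.02),(.008,.03),(.075,.095)):
  b=rgn&(W[...,2]>z0)&(W[...,2]<z1);print(z0,b.sum(),cv2.minAreaRect(W[b][:,:2].astype(np.float32)))
mk=rgn&(hsv[...,2]<50);print('mat',cv2.minAreaRect(W[mk][:,:2].astype(np.float32)))
np.save('W0.npy',W);cv2.imwrite('top_raw.png',s['pixels'])
E
```

```text
bed [225.7 181.3] 0.96 [0.53  0.185 0.11 ]
fence [224.1 156.2] 0.78 [0.606 0.182 0.15 ]
bin [316.8 189.5] 0.63 [ 0.506 -0.114  0.004]
chip1 [221.1 177.7] 0.65 [0.541 0.198 0.12 ]
chip1 [261.7 169.6] 0.56 [0.564 0.065 0.12 ]
chip1 [204.4 189.7] 0.54 [0.503 0.252 0.12 ]
chip2 [221.1 177.7] 0.65 [0.541 0.198 0.121]
chip2 [261.7 169.6] 0.56 [0.564 0.065 0.121]
chip2 [204.4 189.7] 0.54 [0.503 0.252 0.121]
chip3 [221.1 177.7] 0.65 [0.541 0.198 0.12 ]
chip3 [261.7 169.6] 0.56 [0.564 0.065 0.12 ]
chip3 [204.4 189.7] 0.54 [0.503 0.252 0.12 ]
chip4 [221.1 177.7] 0.65 [0.542 0.199 0.114]
chip4 [261.7 169.6] 0.56 [0.565 0.066 0.114]
chip4 [204.4 189.7] 0.54 [0.503 0.254 0.114]
chip5 [221.1 177.7] 0.65 [0.541 0.198 0.117]
chip5 [261.7 169.6] 0.56 [0.565 0.065 0.117]
chip5 [204.4 189.7] 0.54 [0.503 0.253 0.117]
block [369.6 159.2] 0.61 [ 0.604 -0.299  0.045]
block [241.7 189.1] 0.49 [0.51  0.143 0.045]
mat [368.7 161.4] 0.91 [ 0.603 -0.302  0.   ]
mat [260.4 171. ] 0.5 [0.577 0.084 0.   ]
isolator_grip [387.8 207.1] 0.55 [ 0.433 -0.348  0.097]Traceback (most recent call last):
  File "<stdin>", line 6, in <module>
ValueError: it knows: battens, bed, bin, block, chip, clamp, fence, glue, isolator_grip, mat, mug, square, tape
```

```bash
python3 - <<'E'
from h import *
s=vision.snapshot('top')
W=world_map(s)
cv2.imwrite('pics/crop0.png',cv2.resize(s['pixels'][120:300,160:440],None,fx=2.8,fy=2.8,interpolation=cv2.INTER_CUBIC))
hsv=cv2.cvtColor(s['pixels'],cv2.COLOR_BGR2HSV)
m=(abs(W[...,2]-.11)<.006)
g=m&(hsv[...,1]<60)
g[:, :165]=0;g[:,300:]=0;g[:140]=0;g[230:]=0
mar=lambda p:cv2.minAreaRect(p[:,:2].astype(np.float32))
print(g.sum(),mar(W[g]))
rgn=np.zeros(g.shape,bool);rgn[185:235,345:415]=1
red=rgn&((hsv[...,0]<8)|(hsv[...,0]>172))&(hsv[...,1]>150)
p=W[red];q=p[p[:,2]>.1];print('red',len(p),p.mean(0),np.median(p[:,2]),mar(q),q[:,:2].mean(0))
b=rgn&(abs(W[...,2]-.07)<.006); print('box',mar(W[b]))
rgn[:]=0;rgn[140:180,338:400]=1
for z0,z1 in((.003,.02),(.008,.03),(.03,.06),(.07,.095)):
  b=rgn&(W[...,2]>z0)&(W[...,2]<z1);print(z0,b.sum(),mar(W[b]))
mk=rgn&(hsv[...,2]<50)&(W[...,2]<.02);print('mat',mar(W[mk]))
E
```

```text
5190 ((0.5338025093078613, 0.17150430381298065), (0.24463814496994019, 0.42757365107536316), 0.2517407238483429)
red 186 [ 0.42872432 -0.32873942  0.0988184 ] 0.10776348060893814 ((0.4294796884059906, -0.33184024691581726), (0.06351353973150253, 0.019729331135749817), 87.33139038085938) [ 0.4291929  -0.32867487]
box ((0.42917269468307495, -0.3287973403930664), (0.12876442074775696, 0.09859828650951385), 82.55413818359375)
0.003 644 ((0.6093230247497559, -0.30119889974594116), (0.21825425326824188, 0.1407374143600464), 88.56957244873047)
0.008 180 ((0.6045987606048584, -0.3060569763183594), (0.12492102384567261, 0.19824939966201782), 4.948543548583984)
0.03 165 ((0.5967381596565247, -0.26877450942993164), (0.06755230575799942, 0.18693168461322784), 16.323348999023438)
0.07 277 ((0.5742723941802979, -0.2665957510471344), (0.08423979580402374, 0.15594913065433502), 0.8714469075202942)
mat ((0.6076695322990417, -0.29881003499031067), (0.08800803869962692, 0.17661498486995697), 5.703720569610596)
```

```bash
sleep 0.1; ls pics
```

```text
crop0.png
scene0.png
top0.png
wrist0.png
```

View pics/crop0.png

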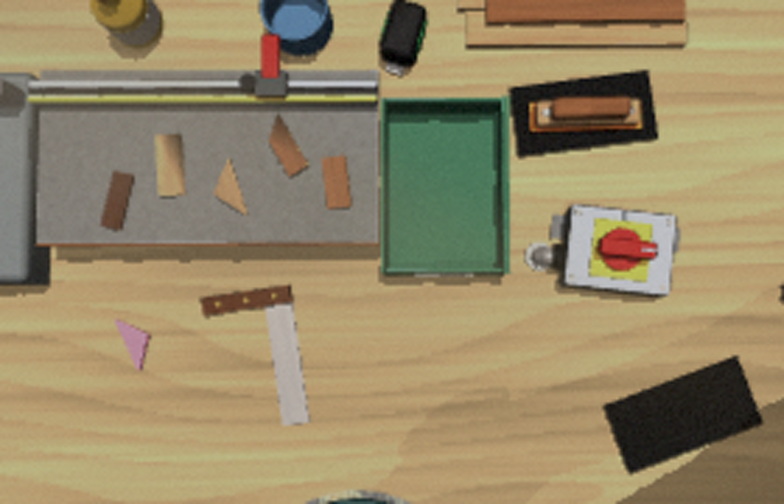

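```bash
python3 - <<'E'
from h import *
o=telemetry.get_obs();print(o['orientation'].round(3),o['time_s'])
for p in [(.429,-.329,.3),(.607,-.3,.3),(.53,.33,.25),(.53,-.08,.2)]:
  for y in range(-180,181,30):
    q=kinematics.solve_ik(p,down(np.radians(y)));print(p,y,None if q is None else np.round(q))
E
```

```text
[[ 0.924  0.383 -0.   ]
 [ 0.383 -0.924  0.   ]
 [-0.    -0.    -1.   ]] 0.8
(0.429, -0.329, 0.3) -180 [ 63.  14. -35.  99.   9.  69. 117.]
(0.429, -0.329, 0.3) -150 [ 83.  22. -62.  98.  20.  72. 137.]
(0.429, -0.329, 0.3) -120 [ -15.   20.   62.  101.  -19.   70. -158.]
(0.429, -0.329, 0.3) -90 [  27.   12.    8.  100.   -2.   68. -144.]
(0.429, -0.329, 0.3) -60 [  31.   12.    4.  100.   -1.   68. -115.]
(0.429, -0.329, 0.3) -30 [ 35.  12.  -1. 100.   0.  68. -86.]
(0.429, -0.329, 0.3) 0 [ 38.  12.  -4. 100.   1.  69. -57.]
(0.429, -0.329, 0.3) 30 [ 42.  12.  -9.  99.   2.  69. -28.]
(0.429, -0.329, 0.3) 60 [ 47.  12. -15.  99.   3.  69.   1.]
(0.429, -0.329, 0.3) 90 [ 52.  13. -20.  99.   5.  69.  30.]
(0.429, -0.329, 0.3) 120 [ 55.  13. -25.  99.   6.  69.  59.]
(0.429, -0.329, 0.3) 150 [ 60.  14. -30.  99.   7.  69.  88.]
(0.429, -0.329, 0.3) 180 [ 63.  14. -35.  99.   9.  69. 117.]
(0.607, -0.3, 0.3) -180 [ 48.  31. -37.  78.  18.  77. 101.]
(0.607, -0.3, 0.3) -150 [ 61.  39. -62.  78.  34.  83. 120.]
(0.607, -0.3, 0.3) -120 [ 61.  39. -62.  78.  34.  83. 150.]
(0.607, -0.3, 0
[... 1491 characters left out ...]
2. 106.  29.  63. 101.]
(0.53, -0.08, 0.2) -120 [ 53.  29. -62. 106.  29.  63. 131.]
(0.53, -0.08, 0.2) -90 [ -42.   28.   62.  108.  -29.   61. -148.]
(0.53, -0.08, 0.2) -60 [  13.   17.  -10.  107.    3.   56. -148.]
(0.53, -0.08, 0.2) -30 [  17.   17.  -14.  107.    5.   57. -119.]
(0.53, -0.08, 0.2) 0 [ 21.  18. -19. 107.   7.  57. -91.]
(0.53, -0.08, 0.2) 30 [ 26.  18. -25. 106.   9.  57. -63.]
(0.53, -0.08, 0.2) 60 [ 29.  19. -29. 106.  11.  57. -34.]
(0.53, -0.08, 0.2) 90 [ 32.  20. -33. 106.  13.  58.  -6.]
(0.53, -0.08, 0.2) 120 [ 36.  21. -37. 106.  14.  58.  23.]
(0.53, -0.08, 0.2) 150 [ 36.  21. -37. 106.  14.  58.  53.]
(0.53, -0.08, 0.2) 180 [ 39.  22. -42. 106.  17.  59.  81.]
```

```bash
python3 - <<'E'
from h import *
bot.move_ptp([.47,-.40,.36],down(np.radians(85)))
o=telemetry.get_obs();s=vision.snapshot('wrist');T=wristT(o,s);W=world_map(s,T)
np.savez('w1.npz',W=W,T=T,px=s['pixels'])
cv2.imwrite('pics/w1.png',s['pixels']);print(o['time_s'])
for t in ['isolator_grip','block','mat']:
  for r in finder.pinpoint('wrist',t)[:3]: print(t,np.round(r['pixel']),r['p'],pix2z(s,r['pixel'],{'isolator_grip':.097,'block':.045,'mat':0}[t],T).round(3))
E
```

```text
2.0083
isolator_grip [286. 102.] 0.84 [ 0.434 -0.328  0.097]
block [423.  66.] 0.88 [ 0.608 -0.299  0.045]
mat [166. 172.] 0.87 [ 0.231 -0.412  0.   ]
```

View pics/w1.png

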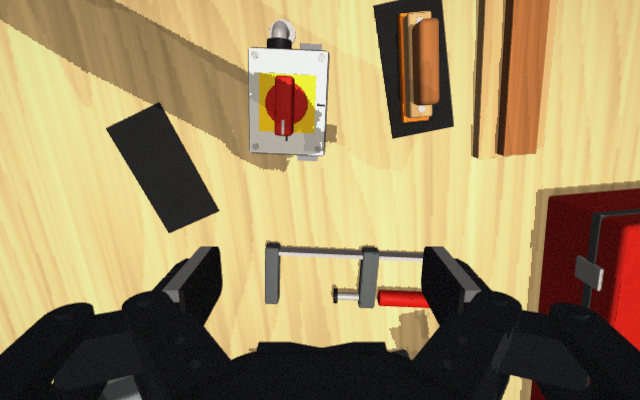

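The wrist view shows the isolator at (286,102) with its pointer end toward the bottom of the picture. The orange-footed block is on the left-hand mat at (413,68), and the empty look-alike mat is at (163,167).

```bash
python3 - <<'E'
from h import *
d=np.load('w1.npz');W=d['W'];px=d['px']
cv2.imwrite('pics/w1c.png',cv2.resize(px[0:180,230:470],None,fx=3.2,fy=3.2,interpolation=cv2.INTER_CUBIC))
mar=lambda p:cv2.minAreaRect(p[:,:2].astype(np.float32))
uu,vv=np.meshgrid(np.arange(640),np.arange(400))
def f(name,box,z0,z1):
  m=(uu>box[0])&(uu<box[2])&(vv>box[1])&(vv<box[3])&(W[...,2]>z0)&(W[...,2]<z1)
  p=W[m];c=p[:,:2].mean(0);w,v=np.linalg.eigh(np.cov(p[:,:2].T));a=np.degrees(np.arctan2(v[1,1],v[0,1]))
  print(name,m.sum(),np.round(mar(p)[0],4),np.round(mar(p)[1],4),round(mar(p)[2],2),'pca',c.round(4),a.round(2),'z',np.median(p[:,2]).round(4))
f('handle',(255,60,320,150),.105,.12)
f('box',(240,40,335,165),.06,.078)
f('rib',(390,0,450,130),.075,.1)
f('blockbody',(390,0,450,130),.04,.06)
f('foot',(390,0,450,130),.014,.03)
hsv=cv2.cvtColor(px,cv2.COLOR_BGR2HSV)
m=(uu>365)&(uu<460)&(vv<145)&(hsv[...,2]<60)&(W[...,2]<.02);print('mat',mar(W[m]),np.median(W[m][:,2]))
m=(uu>100)&(uu<225)&(vv<240)&(vv>100)&(hsv[...,2]<60)&(W[...,2]<.02);print('mat2',mar(W[m]))
E
```

```text
handle 1066 [ 0.4324 -0.3324] [0.0659 0.0196] 82.31 pca [ 0.4327 -0.3315] 82.72 z 0.112
box 6527 [ 0.4328 -0.3294] [0.1298 0.0998] 82.28 pca [ 0.4344 -0.3259] 82.47 z 0.0679
rib 1813 [ 0.6057 -0.2988] [0.0248 0.0959] 0.5 pca [ 0.6038 -0.298 ] 90.77 z 0.0845
blockbody 1051 [ 0.6055 -0.2986] [0.0305 0.1281] 0.59 pca [ 0.5984 -0.299 ] 91.33 z 0.045
foot 630 [ 0.605  -0.2986] [0.0355 0.1399] 0.64 pca [ 0.5922 -0.3029] 93.55 z 0.0175
mat ((0.6098586320877075, -0.298211008310318), (0.08908407390117645, 0.17786955833435059), 6.220120429992676) 0.0031307687475395363
mat2 ((0.22870130836963654, -0.4092283844947815), (0.09116636961698532, 0.1782432347536087), 18.7453670501709)
```

View pics/w1c.png

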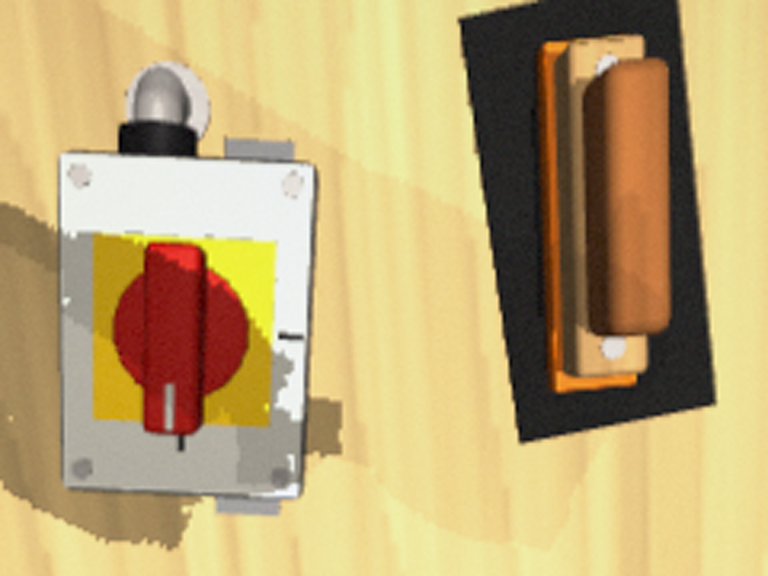

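The crop confirms the isolator (pointer toward −y, the off tick on the +x side, so the turn is counter-clockwise) and the block on the left mat. Turning the isolator now.

```bash
python3 - <<'E'
from h import *
R=down(np.radians(82.5))
c=[.4325,-.3316]
bot.move_ptp(c+[.2],R)
claw.command_gripper(.05,force=50)
print('f',bot.move_l(c+[.085],velocity=.12,until_force=15))
claw.command_gripper(.0,force=50)
o=telemetry.get_obs();print(o['opening'],o['wrist_force'],o['position'],o['time_s'])
q=np.array(o['joint_positions']);
for k in (30,60,89):
    q2=q.copy();q2[6]+=k; bot.goto_joints(q2)
    o=telemetry.get_obs();print(o['joint_positions'][6]-q[6],o['torque'].round(2),o['wrist_force'].round(1),o['time_s'])
claw.command_gripper(.05)
bot.move_l(c+[.25],velocity=.25)
bot.pause(.1)
bot.move_ptp([.43,-.38,.36],down(np.radians(95)))
o=telemetry.get_obs();s=vision.snapshot('wrist')
cv2.imwrite('pics/w2.png',s['pixels']);print(o['time_s'])
E
```

```text
f False
0.019298599485379514 [-10.04832653   2.96787519  15.96200654] [ 0.43170917 -0.33176144  0.08570478] 4.875
30.014795649173806 [ 0.01 -1.78 -0.11] [ 7.3 -0.2 -8.7] 5.4583
60.023432234738884 [ 0.78 -2.9   0.14] [ 13.3   4.7 -11.8] 6.0417
89.01970630693074 [ 2.28 -3.21  0.09] [15.8 10.7 -8.9] 6.6083
9.0667
```

View pics/w2.png

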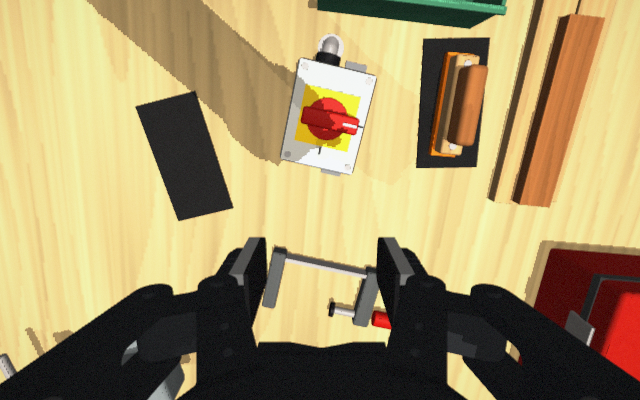

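The isolator's pointer now sits at the off tick, with the handle across the box at (330,120). Next I measure the bed from the wrist.

```bash
python3 - <<'E'
from h import *
bot.move_ptp([.46,.12,.42],down(np.radians(10)))
o=telemetry.get_obs();s=vision.snapshot('wrist');T=wristT(o,s);W=world_map(s,T)
np.savez('w3.npz',W=W,T=T,px=s['pixels'])
cv2.imwrite('pics/w3.png',s['pixels']);print(o['time_s'],np.round(o['joint_positions']))
for t in ['bed','bin','fence']:
  for r in finder.pinpoint('wrist',t)[:2]: print(t,np.round(r['pixel']),r['p'],pix2z(s,r['pixel'],{'bed':.11,'bin':.004,'fence':.15}[t],T).round(4))
E
```

```text
11.3167 [ 14.   2. -33.  96.   1.  82. -99.]
bed [286.  94.] 0.73 [0.5311 0.1778 0.11  ]
bin [466. 140.] 0.91 [ 0.5134 -0.1154  0.004 ]
bin [315. 118.] 0.59 [0.5042 0.1362 0.004 ]
fence [292.  21.] 0.66 [0.6097 0.1781 0.15  ]
```

View pics/w3.png

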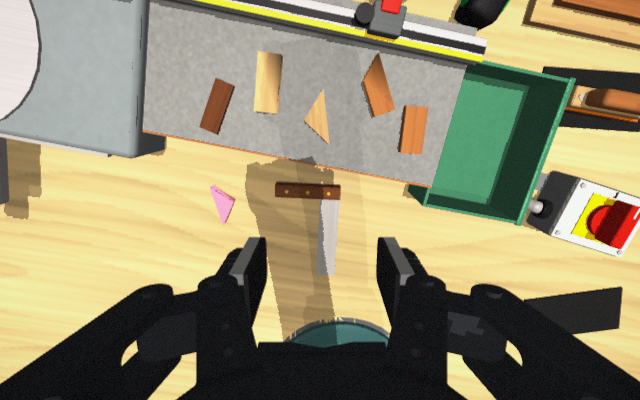

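```bash
python3 - <<'E'
from h import *
d=np.load('w3.npz');W=d['W'];px=d['px']
uu,vv=np.meshgrid(np.arange(640),np.arange(400))
m=(abs(W[...,2]-.11)<.008)&(uu>142)&(uu<475)&(vv<190)
# front edge: for columns, lowest row of bed
P=[];
for u in range(160,420,3):
    r=np.where(m[:,u])[0]; P.append(W[r.max(),u])
P=np.array(P);
def lf(P,i,j):
    a=np.polyfit(P[:,i],P[:,j],1)
    k=abs(np.polyval(a,P[:,i])-P[:,j])<.004; a=np.polyfit(P[k,i],P[k,j],1); return a,k.mean()
a,k=lf(P,1,0);print('front x=',a,k,'deg',np.degrees(np.arctan(-a[0])),'x at y=.18',np.polyval(a,.18))
E_=[]
for v in range(75,180,2):
    r=np.where(m[v])[0]
    r=r[(r>300)]
    if len(r): E_.append(W[v,r.max()])
E_=np.array(E_);a,k=lf(E_,0,1);print('end y=',a,k,'deg',np.degrees(np.arctan(a[0])),'y at x=.53',np.polyval(a,.53))
S=[]
for v in range(20,125,2):
    r=np.where(m[v])[0]
    S.append(W[v,r.min()])
S=np.array(S);print('sawend',np.median(S,0))
# fence top points
f=(W[...,2]>.142)&(W[...,2]<.158)&(uu>150)&(uu<480)&(vv<70)
F=[]
for u in range(150,480,3):
    r=np.where(f[:,u])[0]
    if len(r):F.append(W[r.max(),u])
F=np.array(F);a,k=lf(F,1,0);print('fence x=',a,k,np.degrees(np.arctan(-a[0])),np.polyval(a,.18))
print('bed z',np.median(W[m][:,2]))
# chips
c=(W[...,2]>.1145)&(W[...,2]<.14)&(uu>160)&(uu<450)&(vv>45)&(vv<165)
n,l,st,ce=cv2.connectedComponentsWithStats(c.astype(np.uint8))
for i in range(1,n):
    if st[i,4]>60: p=W[l==i];print(ce[i].round(),p.min(0).round(3),p.max(0).round(3))
E
```

```text
front x= [0.02070182 0.44491276] 1.0 deg -1.1859574526570364 x at y=.18 0.4486390911022524
end y= [-0.02111073 -0.0291704 ] 1.0 deg -1.2093759330616434 y at x=.53 -0.040359080942620314
sawend [0.52747819 0.35785983 0.10858557]
fence x= [0.02038062 0.60666736] 1.0 -1.1675617628143526 0.6103358716055778
bed z 0.10914779689063914
[419.  52.] [ 0.605 -0.016  0.115] [0.608 0.069 0.14 ]
[268.  81.] [0.506 0.185 0.115] [0.577 0.216 0.132]
[378.  88.] [0.525 0.04  0.115] [0.597 0.085 0.134]
[216. 105.] [0.467 0.244 0.115] [0.536 0.282 0.12 ]
[319. 117.] [0.481 0.112 0.126] [0.546 0.149 0.132]
[413. 129.] [ 0.485 -0.009  0.115] [0.547 0.024 0.126]
```

```bash
python3 - <<'E'
from h import *
c=[.6055,-.2986];R=down(np.radians(90.6))
bot.move_ptp(c+[.2],R)
claw.command_gripper(.06,force=80)
print('f',bot.move_l(c+[.054],velocity=.12,until_force=12))
claw.command_gripper(.0,force=80)
o=telemetry.get_obs();print(o['opening'],o['position'].round(4),o['wrist_force'].round(1),o['time_s'])
bot.move_l(c+[.33],velocity=.2)
o=telemetry.get_obs();print(o['opening'],o['wrist_force'].round(1),o['time_s'],np.round(o['joint_positions']))
s=vision.snapshot('wrist');cv2.imwrite('pics/w4.png',s['pixels'])
B=np.array([.5294,.180]);a=np.radians(-1.19);Rb=np.array([[np.cos(a),-np.sin(a)],[np.sin(a),np.cos(a)]])
Rw=down(np.radians(183.8))
for y in (.15,.0,-.15,-.245):
    p=B+Rb@[.002,y];print(p,np.round(kinematics.solve_ik([*p,.17],Rw)))
E
```

```text
f False
0.02295225478630577 [ 0.6056 -0.2987  0.0545] [-2.2  1.   5.8] 15.3917
0.022547056283845675 [ 0.  -0.4 -4.4] 16.925 [ 38.  27. -21.  77.  10.  78.  17.]
[0.53451476 0.32992611] [  2.  38. -52.  94.  32.  65.  35.]
[0.53139957 0.17995846] [ 16.  29. -49. 104.  25.  59.  51.]
[0.52828438 0.02999082] [ 29.  24. -44. 108.  20.  56.  70.]
[ 0.52631143 -0.0649887 ] [ 38.  23. -42. 108.  19.  55.  81.]
```

View pics/w4.png

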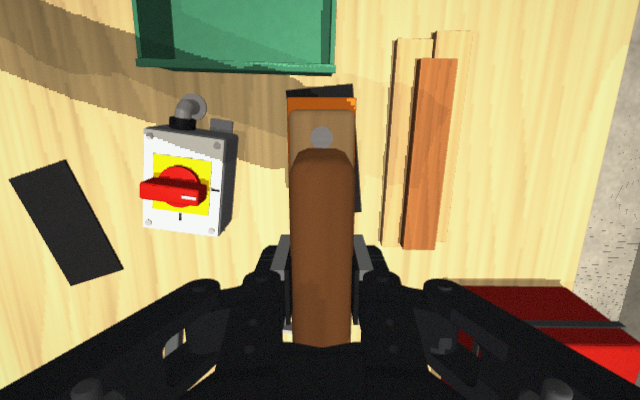

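The block is held square in the jaws. Moving over the saw end of the bed and touching down.

```bash
cat >> h.py <<'E'
B=np.array([.5294,.180]);_a=np.radians(-1.19);Rb=np.array([[np.cos(_a),-np.sin(_a)],[np.sin(_a),np.cos(_a)]])
Rw=down(np.radians(183.8))
def bp(x,y,z): return [*(B+Rb@[x,y]),z]
E
python3 - <<'E'
from h import *
bot.move_ptp(bp(.002,.15,.30),Rw)
bot.move_l(bp(.002,.15,.178),velocity=.15)
bot.pause(.2)
print(bot.move_l(bp(.002,.15,.150),velocity=.02,until_force=5))
o=telemetry.get_obs();print(o['position'].round(4),o['wrist_force'].round(1),o['opening'],o['time_s'])
bot.pause(.1)
s=vision.snapshot('top');cv2.imwrite('pics/t5.png',cv2.resize(s['pixels'][100:260,120:400],None,fx=2.8,fy=2.8))
E
```

```text
True
[0.5344 0.3299 0.1606] [-1.2 -2.2  7.8] 0.02295082709414619 21.2833
```

View pics/t5.png

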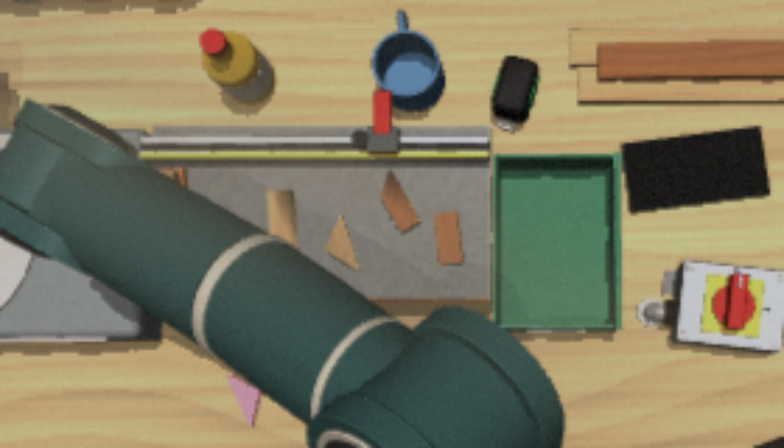

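The block is down at the saw end, touching at TCP z = 0.1606, and all chips are still in place. The sweep starts about 0.8 mm above contact.

```bash
python3 - <<'E'
from h import *
bot.move_l(bp(.002,.15,.1614),velocity=.03)
print(telemetry.get_obs()['wrist_force'].round(1))
bot.move_l(bp(.002,-.06,.1614),velocity=.08)
o=telemetry.get_obs();print(o['position'].round(4),o['wrist_force'].round(1),o['time_s'])
for n in('top','scene','wrist'):
  s=vision.snapshot(n);im=s['pixels']
  if n=='top': im=cv2.resize(im[100:260,120:400],None,fx=2.8,fy=2.8)
  if n=='scene': im=cv2.resize(im[150:350,250:530],None,fx=2.8,fy=2.8)
  cv2.imwrite(f'pics/{n}6.png',im)
E
```

```text
[ 1.1  0.4 -4. ]
[0.5301 0.1201 0.1614] [ 0.4  0.7 -3.1] 24.4583
```

View pics/scene6.png

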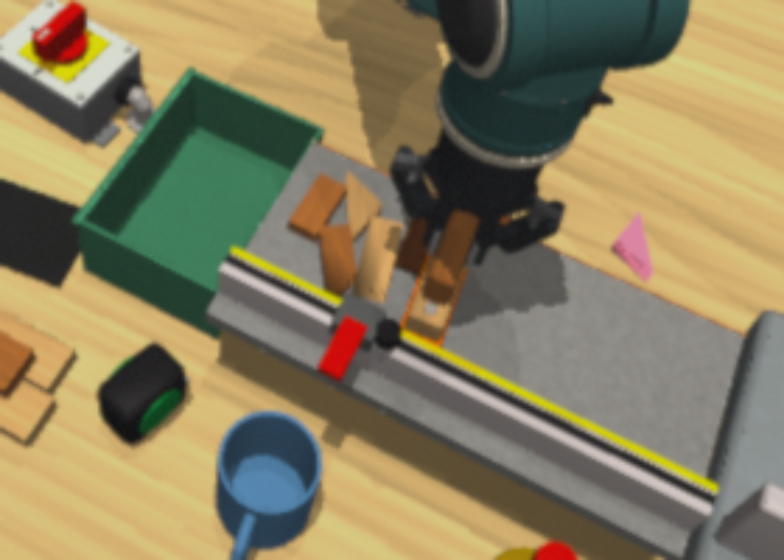

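View pics/top6.png

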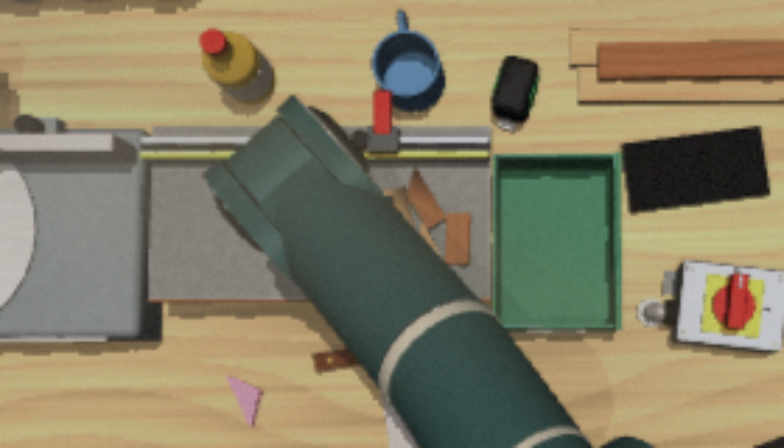

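All five chips are ahead of the block and inside the front edge. Continuing at lower speed.

```bash
python3 - <<'E'
from h import *
bot.move_l(bp(.002,-.13,.1614),velocity=.06)
o=telemetry.get_obs();print(o['position'].round(4),o['wrist_force'].round(1),o['time_s'])
s=vision.snapshot('scene');im=s['pixels']
cv2.imwrite('pics/scene7.png',cv2.resize(im[150:350,250:530],None,fx=2.8,fy=2.8))
E
```

```text
[0.5286 0.0503 0.1614] [-0.5 -0.2 -3.8] 25.925
```

View pics/scene7.png

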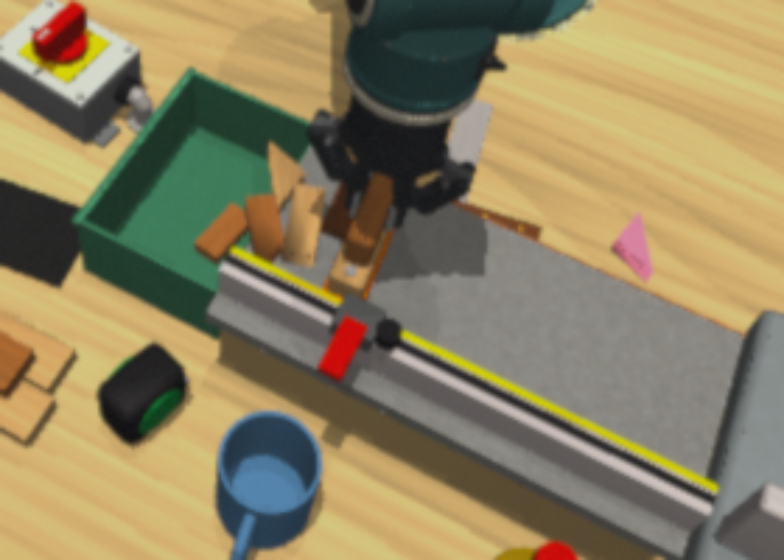

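```bash
python3 - <<'E'
from h import *
bot.move_l(bp(.002,-.245,.1614),velocity=.07)
bot.pause(.2)
o=telemetry.get_obs();print(o['position'].round(4),o['wrist_force'].round(1),o['time_s'])
s=vision.snapshot('scene');im=s['pixels']
cv2.imwrite('pics/scene8.png',cv2.resize(im[150:350,230:510],None,fx=2.8,fy=2.8))
s=vision.snapshot('top');im=s['pixels']
cv2.imwrite('pics/top8.png',cv2.resize(im[100:260,200:480],None,fx=2.8,fy=2.8))
E
```

```text
[ 0.5263 -0.0648  0.1614] [-0.   0.5 -4.5] 27.9667
```

View pics/scene8.png

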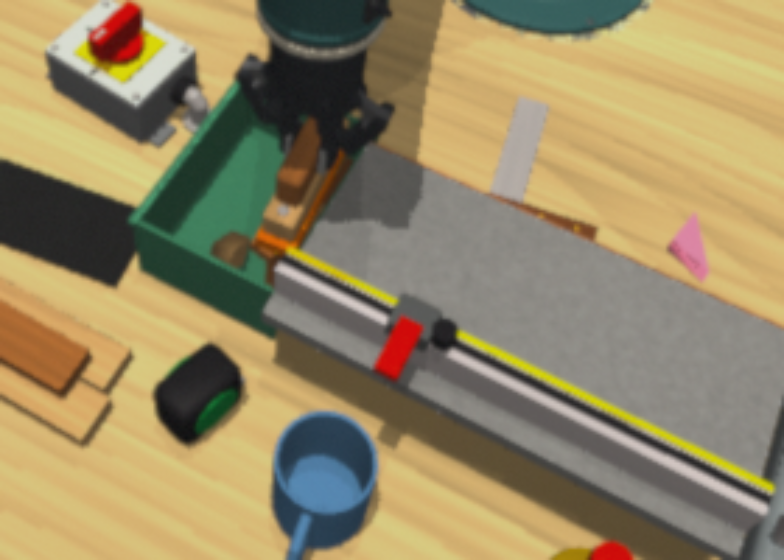

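View pics/top8.png

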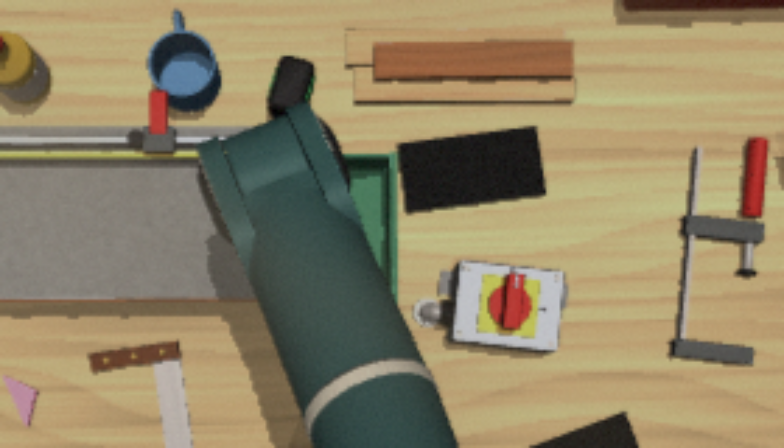

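```bash
python3 - <<'E'
from h import *
bot.move_l(bp(.002,-.245,.33),velocity=.2)
bot.move_ptp([.6095,-.2984,.33],down(np.radians(96.2)))
o=telemetry.get_obs();print(o['position'].round(4),o['opening'],o['wrist_force'].round(1),o['time_s'])
for n,(a,b,c,d) in {'scene':(170,330,230,430),'top':(130,240,260,420)}.items():
  s=vision.snapshot(n);im=s['pixels'];cv2.imwrite(f'pics/{n}9.png',cv2.resize(im[a:b,c:d],None,fx=4,fy=4))
E
```

```text
[ 0.6096 -0.2972  0.3295] 0.022935448318742082 [ 0.2 -0.4 -2.8] 30.15
```

View pics/scene9.png

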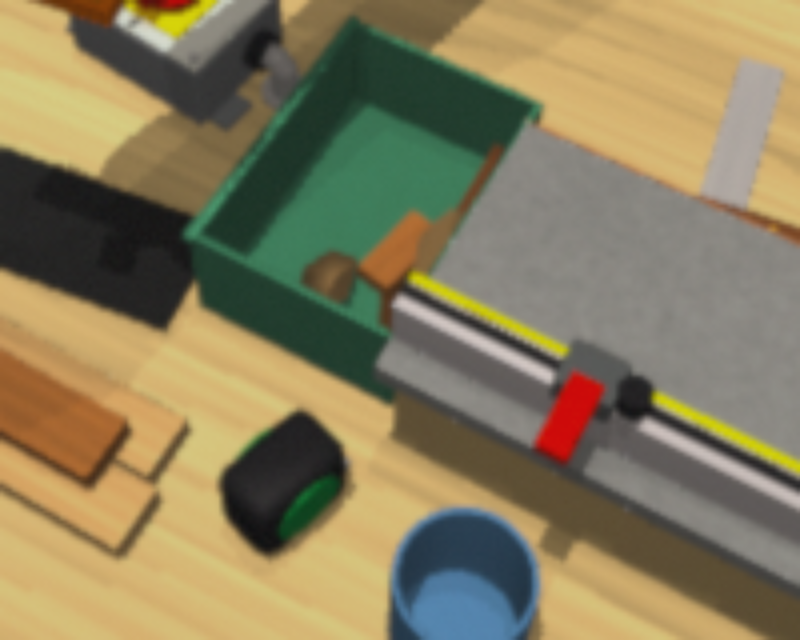

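View pics/top9.png

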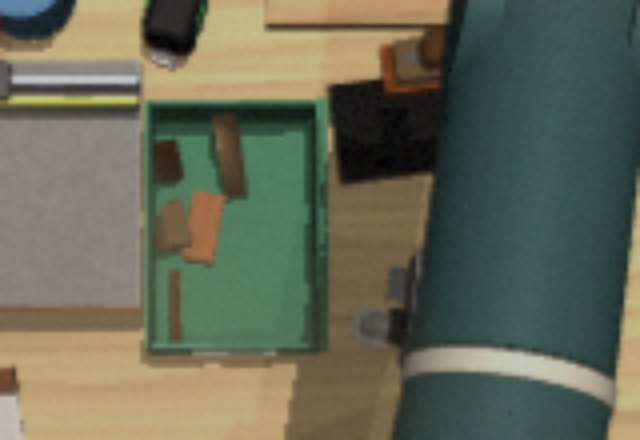

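Five chips are in the bin (top9: slat (175,305), (172,225), (205,228), (168,160) and (228,155)), and the bed is clear. Setting the block down on the left mat.

```bash
python3 - <<'E'
from h import *
c=[.6095,-.2984]
bot.move_l(c+[.075],velocity=.2)
bot.pause(.2)
print(bot.move_l(c+[.046],velocity=.02,until_force=5))
o=telemetry.get_obs();print(o['position'].round(4),o['wrist_force'].round(1),o['time_s'])
bot.pause(.2)
claw.command_gripper(.06)
bot.pause(.2)
bot.move_l(c+[.2],velocity=.15)
bot.move_ptp([.47,-.42,.38],down(np.radians(85)))
bot.pause(.3)
o=telemetry.get_obs();s=vision.snapshot('wrist');T=wristT(o,s);W=world_map(s,T)
np.savez('w10.npz',W=W,T=T,px=s['pixels']);cv2.imwrite('pics/w10.png',s['pixels'])
s=vision.snapshot('top');W=world_map(s);im=s['pixels'];cv2.imwrite('pics/top10.png',cv2.resize(im[120:240,260:420],None,fx=5,fy=5))
np.savez('t10.npz',W=W,px=im);print(o['time_s'])
E
```

```text
True
[ 0.6095 -0.2984  0.0545] [-1.8  1.1  8.5] 32.8583
36.1333
```

View pics/w10.png

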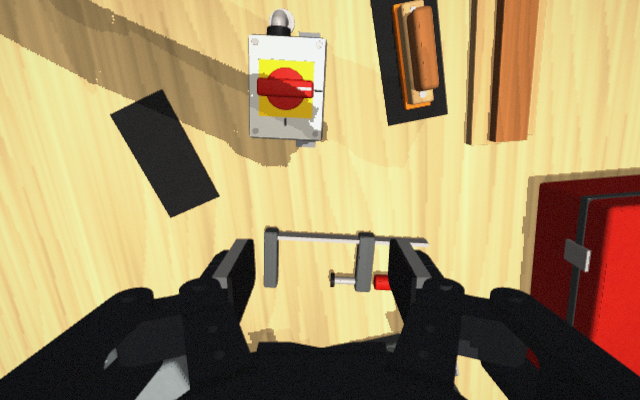

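View pics/top10.png

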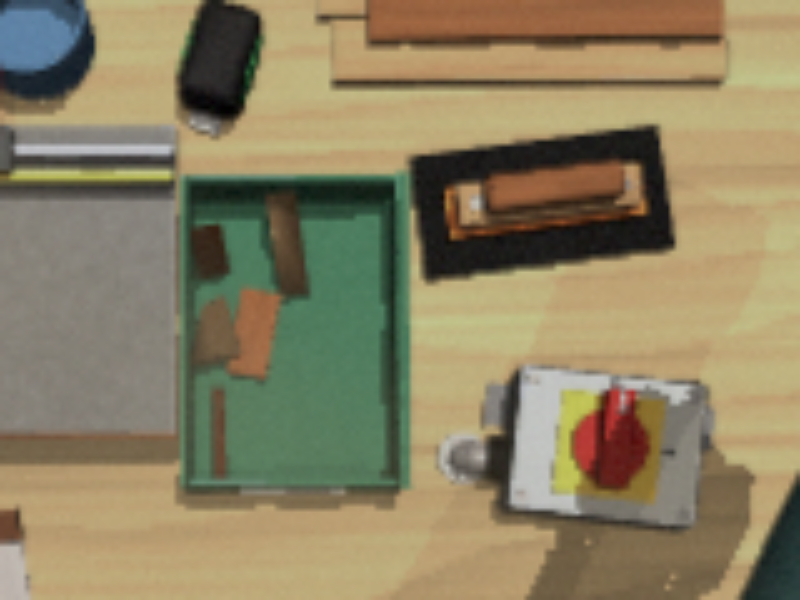

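```bash
python3 - <<'E'
from h import *
bot.move_ptp([.43,-.13,.42],down(np.radians(0)))
bot.pause(.2)
o=telemetry.get_obs();s=vision.snapshot('wrist');T=wristT(o,s);W=world_map(s,T)
im=s['pixels'];
bc=B+Rb@[-.01,-.297];P=(W[...,:2]-bc)@Rb
inn=(abs(P[...,0])<.1)&(abs(P[...,1])<.07)&(W[...,2]>.0)
hsv=cv2.cvtColor(im,cv2.COLOR_BGR2HSV)
m=inn&((hsv[...,0]<30)|(hsv[...,0]>170))&(W[...,2]<.1)
n,l,st,ce=cv2.connectedComponentsWithStats(m.astype(np.uint8))
for i in range(1,n):
    if st[i,4]>40: k=l==i;print(ce[i].round(),st[i,4],'binxy',P[k].min(0).round(3),P[k].max(0).round(3),'z-floor',(W[k][:,2].min()-.004).round(3),(W[k][:,2].max()-.004).round(3))
v,u=np.where(inn);print(u.min(),u.max(),v.min(),v.max(),o['time_s'])
y0,x0=max(v.min()-30,0),max(u.min()-60,0)
cv2.imwrite('pics/w11.png',cv2.resize(im[y0:y0+180,x0:x0+240],None,fx=3.3,fy=3.3));print(x0,y0)
E
```

```text
[297.  73.] 1993 binxy [-0.026 -0.012] [0.099 0.069] z-floor -0.003 0.072
[273.  48.] 483 binxy [0.047 0.042] [0.075 0.069] z-floor -0.001 0.071
[281. 137.] 245 binxy [-0.099  0.044] [-0.034  0.057] z-floor -0.002 0.028
0 639 0 399 38.0333
0 0
```

View pics/w11.png

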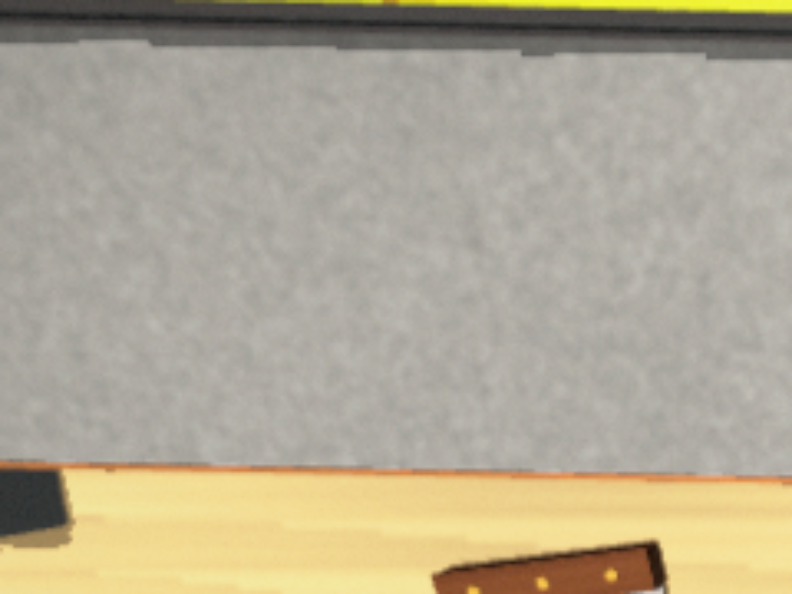

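```bash
python3 - <<'E'
from h import *
s=vision.snapshot('wrist');cv2.imwrite('pics/w12.png',cv2.resize(s['pixels'][0:170,210:420],None,fx=3.5,fy=3.5))
d=np.load('w10.npz');W=d['W'];uu,vv=np.meshgrid(np.arange(640),np.arange(400))
m=(uu>385)&(uu<445)&(vv<115)&(W[...,2]>.075)&(W[...,2]<.1)
print(cv2.minAreaRect(W[m][:,:2].astype(np.float32)),np.median(W[m][:,2]),telemetry.get_obs()['wrist_force'])
E
```

```text
((0.60947185754776, -0.298351526260376), (0.02459450252354145, 0.09576504677534103), 6.098928451538086) 0.08445912491636026 [-0.3335201   0.26165768  0.09014447]
```

View pics/w12.png

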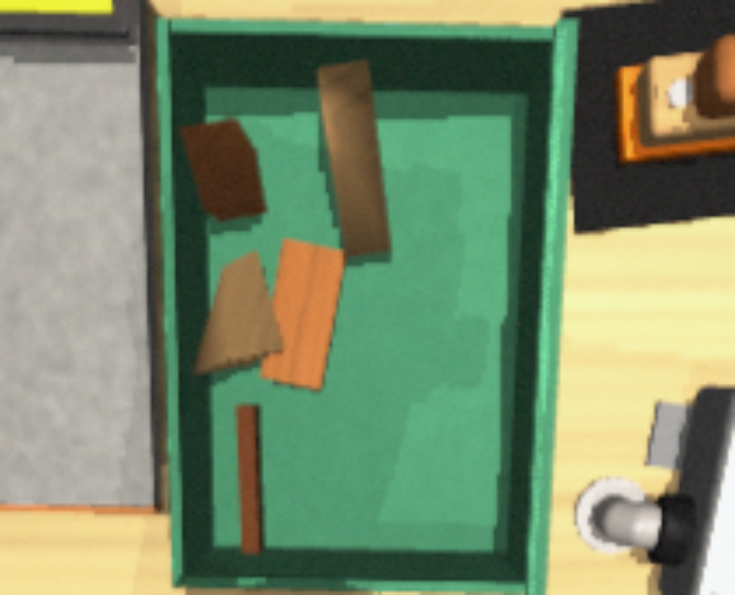

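All five chips are in the bin: chip1 (350,160), chip2 (225,168), chip3 (240,315), chip5 (305,315), and the slat on edge at (248,480). All of them are below the rim. The block stands on the mat, and the arm is clear of everything.

```bash
python3 -c "
from h import *
job_done()
print(telemetry.get_obs()['time_s'])"
```

```text
the job is handed in; nothing more can be done
the job is handed in; nothing more can be done
```

The whole job is done and handed in, at about 38 s of the 72 s allowed; no verdict is reported.

- **Isolator:** I turned it a quarter turn counter-clockwise before touching any offcut. The pictures show its pointer at the off tick.
- **Offcuts:** All five went into the bin in one pass with the block, and the bed is empty. The last wrist picture shows each one inside the walls and below the rim. One stands on its end, reaching about 72 mm above the bin floor, and the slat rests on its edge.
- **Block:** I set it down until it touched, then released it on the left-hand mat. It stands upright, measured within 1 mm of the mat's centre and aligned with it.
- **Other things on the bench:** I saw no movement in the pictures of the sweep or in the last ones, but I did not measure their positions again. Nor did I take a second picture to confirm that the offcuts were completely still.

No check failed. The overhead and wrist cameras differed by about 3 mm, so I used the wrist camera's positions throughout.

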